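# Hold the label printer's roll holders open for a new roll

## Robot

A 6-joint arm with a two-finger parallel gripper is mounted at the origin on the work surface. World frame = base frame: x ahead of the robot, y to its left, z up, the work surface at z = 0. Lengths are in m, angles in rad, forces in N, time in s.
With the tool pointing down it reaches from about 0.3 to 0.875 m from the base axis. Payload 6.4 kg.
Tool frame: the origin (TCP) lies between the finger pads; the fingertips stand 8 mm ahead of it and the grasp point (between the pads) lies 11 mm behind it; z points along the fingers, y is the direction in which the jaws open and shut (so a half turn about z gives the same grasp; the last joint's range is limited). The gripper opens to 85 mm and grips with 20 to 120 N. Pads are 22 mm wide; open, the fingers measure 114 mm over their backs; the gripper's body (76 mm by 85 mm) begins 54 mm behind the grasp point. The pads swing forward as they close: fully open they stand 13 mm farther back than shut.
Start: joints at [0.967, 0.181, 1.607, -0, 1.354, -0.206], TCP at [0.223, 0.53, 0.215] pointing down, gripper open.
Joint ranges: [-2.99, 2.99], [-0.89, 2.07], [0.3, 2.58], [-1.14, 4.28], [0, 2.63], [-3.12, 3.12]. Speed limits (rad/s): [2.57, 2.57, 3.01, 3.14, 3.14, 3.14].

## Interface

Orientations are given as a unit quaternion [w, x, y, z].
In Python, from bench import monitor, viewer, workorder, spotter gives the robot as it stands. The module is installed in compiled form; this text tells all that it offers.
- The arm moves only by the tool move_arm, never from a script. Its argument "motion" is a list of rows, each a list of 3 entries, a list of its own where there are three numbers: the shift along the tool's x, y, z in units of 60 mm (1.0 is 60 mm), then the turn, a rotation vector about the tool's x, y, z in units of 8 degrees (1.0 is 8 degrees), then the opening in per cent of the stroke, from 0 (shut) to 100 (fully open). In form: [[[dx, dy, dz], [rx, ry, rz], grip], ...]. A call has 1 to 10 rows; each row is the pose to reach, as a shift and turn from the pose commanded when the call began, along the tool's axes at that moment; what a row does not reach only later rows make up. A row lasts 1/8 s, in which the tool goes at most 62.5 mm and 10.7 degrees, less where a joint would pass 70% of its speed; a pose out of reach is approached as far as the arm can. A call with a gripper value outside its range is refused whole. The fingers move at their own pace and stop on an object; the grip force is fixed at half the most. Time passes only in rows, so rows that repeat a pose let the fingers close. It gives the time, the measured TCP pose, the force and the opening at its end, in the units of the state.
- monitor.get_obs(): the state, without advancing time (a new reading comes with each control period).
- viewer.camera(name): name is "side" or "top"; returns the picture (400x640x3 uint8, blue, green, red); there is no depth.
- viewer.calibration(name): a dict with "fovy" (degrees; the focal length in pixels is half the picture's height over the tangent of half this angle, whatever the lens; pixels are square), "cx", "cy" (the principal point, pixels), "extrinsics" (4x4, takes a point from camera to world coordinates). Camera axes: x right, y down, z forward; pixel columns grow to the right and rows downward; lengths in m; the calibration is good to about 2 mm. A picture is of the moment at which its call begins. calibration takes no time and is no camera call.
- workorder.hand_in(): hands the job in, once; it reports no verdict.
Trained networks look in the newest picture that a camera, given by its name, has taken for a name from the list of things; names that differ only in an ending like _2 or _b are one class to them, and where a whole thing is asked for, a point or a joint stands for the part that bears it (a point fixed in the world has none). Each returns a list of dicts, best first, with "score" (0 to 1); they miss things now and then, are a little off and sometimes report something else, mostly with a low value. They report only what shows in the picture. A call takes as long as a camera call.
- spotter.search_frame(camera, name): "centre" ([column, row] as shares, 0 to 1, of the picture: columns of its width, rows of its height, amid what is visible of it).
- spotter.outline_of(camera, name): "region" (400x640 bool, what is visible of it) and "centre" ([column, row] as shares, 0 to 1, of the picture: columns of its width, rows of its height, amid what is visible of it).
The state is a dict: "time_s": time; "q": joint angles; "dq": joint speeds; "joint_efforts": joint torques, N m; "eef_pos": TCP position; "eef_rot": TCP orientation; "wrist_force": force on the tool from outside, world axes, zero at the start; "torque": the same for the moment, N m; "opening": opening from 0.0 (shut) to 1.0 (fully open).
Only numpy, scipy, OpenCV 4.12 (cv2) and the standard library are available. Lean on these libraries where they do the work, as an engineer would, in place of code of your own. Each camera call takes 0.05 s, during which the arm holds its last target. There are 200 camera calls.

## Task

I am about to drop a new roll into the label printer: swing its cover open by the front pull tab, all the way back until it rests on its stop, then pull the sprung roll holders apart until their pointers stand at the two long marks on the scale, and hold them there. The two holders are geared together, so pulling either one outwards moves both. Finish while still holding them at the marks, with the cover still open, and leave the other things on the bench where they stand.

Things in the scene. Friction and masses are not known exactly. Their poses are not given: they have to be found in the camera images.
- printer: label printer, fixed, grey base, white cover, 203 (x -95 to +108) x 196 (y) x 170 mm high shut. Origin: on the bench under the roll bay; -x is its front, z up. Base walls 95 mm high. Under the cover the roll bay, open at the top: x -60..92, y -76..76 mm, floor 30 mm up. In it, at the front, the scale beam (x -56..-34, top 68 mm up); before the bay the black platen roller, top 90 mm up
- cover_tab (a point): grip point in the pull tab, which sticks out forward from the middle of the cover's front edge: 46 mm wide (printer's y), 12 thick, 38 long; this point is 13 mm from its free end, at x -120, z 104 mm in the printer's frame when shut (tab then level). Pinch it across the 46 mm, by its two side edges; so held it can turn in the fingers as the cover swings
- cover_hinge (a point): middle of the cover's hinge axis, which runs along the printer's y at the back: x 97, z 100 mm in the printer's frame; the tab's grip point moves on a circle of 217 mm radius about it
- cover (a joint): cover angle, rad: 0 shut, grows as the front edge swings up and back, stop at 1.75 (100 degrees). Weighs 0.3 to 0.45 kg (under 2.5 N at the tab); below about 1.1 rad it falls shut, beyond 1.2 it falls back slowly onto its stop and stays there. Its front is upright for 20 mm above the base, then slopes back to the roof, 170 mm up
- left_grip (a point): grip point in the left roll holder (printer's +y side), a white upright plate 10 mm thick (printer's y), 36 mm wide (its x, centred at x 12 mm), top edge 130 mm over the bench; the point is mid-plate, 16 mm under the top. Pinch it across the 36 mm, by its two upright edges: between the plates (inner faces 26 mm apart at rest, 24 mm core hubs 86 mm up sticking 9 mm inwards) is little room
- right_grip (a point): the same point on the right roll holder (printer's -y side)
- holder_left (a joint): travel of the left holder along the printer's +y, m: 0 at rest against its inner stop, 0.025 with its pointer at the left long mark, outer stop 0.034. Springs pull it back at once when let go. Geared together, the pair need about 6 N at rest and 12 N at the marks
- holder_right (a joint): travel of the right holder along the printer's -y, m: equal to the left one's (gears), 0.025 at the right long mark
- left_mark (a point): middle of the left long mark: a black line along x, 20 x 2 mm, on the bare metal scale beam in front of the holders, at x -45, y 38, z 69 mm in the printer's frame; short ticks every 10 mm beside it. The pointer, a thin white finger at the holder's foot, is in line with the holder's inner face (5 mm inwards of the grip point)
- right_mark (a point): the same on the right: x -45, y -38, z 69 mm
- label_roll: bystander: the new roll of white labels, standing on end beside the printer, 96 mm across, 76 mm high; origin under its centre
- reagent_bottle: bystander: white plastic bottle on the other side of the printer, 48 mm across, 115 mm high; origin under its centre
- tube_rack: bystander: blue wire-type rack with capped tubes, 200 x 80 mm, 112 mm high; origin under its centre
- tube_block: bystander: yellow block rack, 150 x 72 x 26 mm with small black tubes; origin under its centre
- tip_box: bystander: open box of pipette tips, 122 x 84 x 61 mm; origin under its centre
- screw_cap: bystander: blue screw cap lying on the bench, 42 mm across, 17 mm high; origin under its centre
- media_bottle: bystander: glass bottle with blue cap, 86 mm across, 180 mm high; origin under its centre

How it is judged:
By the outcome, as a careful person would: the job done as asked, in the order asked, and still so for the second after the job is handed in, while the arm keeps its last pose, push and grip.
It also fails if it takes over 48 s, if anything falls off the work surface, if the arm or the gripper's body presses on something with over 40 N, if the wrist force passes 120 N, or if a joint passes its speed limit or range.

## Working session

There is one attempt and no reset: what is moved stays moved. The work goes in short steps, Python scripts to look and compute and a tool call to move; the robot and the scene stay as the last step left them, time stands still between calls to the robot, and variables do not carry over. Pictures are saved under pics/ and viewed, about 8 in all and at most 12, crops included, and the job is handed in when it is done.

Besides the shell and the picture viewer there is one more tool, called after "Request:" as name([rows], argument=value, ...), one row to a line, values as JSON. move_arm: Moves the arm, as the interface text tells. Its arguments: {"type":"object","properties":{"motion":{"type":"array","items":{"type":"array"}}},"required":["motion"]}

```bash
mkdir -p pics
cat > h.py <<'E'
import numpy as np, cv2, json
from bench import monitor, viewer, workorder, spotter
from scipy.spatial.transform import Rotation as R
def cal(n):
    c=viewer.calibration(n); f=200/np.tan(np.radians(c["fovy"])/2); return f,c["cx"],c["cy"],np.array(c["extrinsics"])
def proj(n,P):
    f,cx,cy,E=cal(n); p=(np.atleast_2d(P)-E[:3,3])@E[:3,:3]; return np.c_[cx+f*p[:,0]/p[:,2],cy+f*p[:,1]/p[:,2]]
def atz(n,px,z):
    f,cx,cy,E=cal(n); d=E[:3,:3]@np.array([(px[0]-cx)/f,(px[1]-cy)/f,1]); return E[:3,3]+d*(z-E[2,3])/d[2]
def rot(o): q=np.array(o); return R.from_quat(q[[1,2,3,0]])
E
python3 - <<'E'
from h import *
for n in("top","side"):
    cv2.imwrite(f"pics/{n}0.png",viewer.camera(n)); c=viewer.calibration(n); print(n,c)
    for t in("printer","cover_tab","cover_hinge","left_grip","label_roll","reagent_bottle","tube_rack","media_bottle","tip_box","screw_cap","tube_block"):
        r=spotter.search_frame(n,t)
        if r: print(t,[(round(x["score"],2),np.round(np.array(x["centre"])*[640,400],1)) for x in r[:2]])
print(monitor.get_obs())
E
```

```text
top {'fovy': 56.287538886048935, 'cx': 321.93348765269945, 'cy': 204.548284362138, 'extrinsics': array([[ 0.02680564, -0.98184867,  0.18776222,  0.23796922],
       [-0.99963826, -0.02591667,  0.00718831, -0.00214709],
       [-0.00219166, -0.18788699, -0.98218821,  1.38914087],
       [ 0.        ,  0.        ,  0.        ,  1.        ]])}
printer [(0.83, array([296.8, 179.1]))]
cover_tab [(0.7, array([296.9, 183.4]))]
cover_hinge [(0.94, array([297.9, 181.4]))]
label_roll [(0.94, array([343.3, 198.5]))]
reagent_bottle [(0.64, array([250.4, 192.7]))]
tube_rack [(0.73, array([170. , 205.1]))]
media_bottle [(0.86, array([476.8, 224.7]))]
tip_box [(0.7, array([458.8, 182.7])), (0.2, array([292.1, 178.4]))]
screw_cap [(0.59, array([293.4, 180.5])), (0.4, array([377.8, 251.7]))]
tube_block [(0.57, array([232.7, 249.8]))]
side {'fovy': 43.75325772318749, 'cx': 324.1043196386601, 'cy': 200.62227024063208, 'extrinsics': array([[ 0.87404379, -0.28857321,  0.39086181, -0.10070648],
       [-0.48535897, -0.5546797 ,  0.67583807, -0.96196111],
       [ 0.02177435, -0.78042036, -0.62487594,  1.0
[... 480 characters left out ...]
 182.7]))]
{'time_s': 1.2, 'q': array([ 9.66672859e-01,  1.80797843e-01,  1.60699581e+00,  2.13088531e-05,
        1.35380398e+00, -2.06318331e-01]), 'dq': array([-1.05341706e-03, -2.91348613e-04,  3.73407039e-04, -4.82787570e-05,
       -5.10107701e-04,  6.45947496e-05]), 'joint_efforts': array([-2.43430904e-04, -4.44845724e+01, -3.51681161e+01, -3.03042771e-04,
        7.78799404e-04, -2.36597941e-05]), 'eef_pos': array([0.22274912, 0.53011951, 0.2151917 ]), 'eef_rot': array([-1.05433591e-05,  1.97595904e-01,  9.80283560e-01,  1.81385035e-06]), 'wrist_force': array([-0.11302225,  0.24693002, -0.55823484]), 'torque': array([0.00877226, 0.04178334, 0.0252499 ]), 'opening': 0.996991337548993}
```

Run:
```python
import cv2
a=cv2.imread("pics/top0.png");b=cv2.imread("pics/side0.png")
cv2.imwrite("pics/t1.png",cv2.resize(a[110:260,210:410],None,fx=4,fy=4,interpolation=2))
```

```text
(no output)
```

View pics/t1.png

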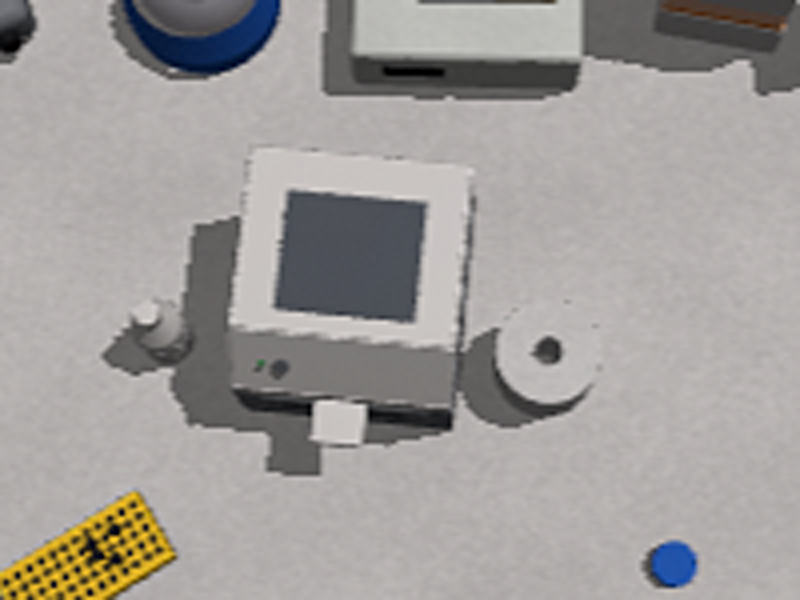

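View pics/side0.png

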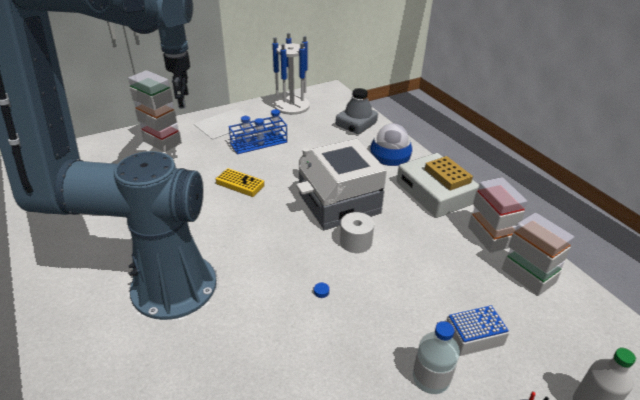

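```bash
cat > fit.py <<'E'
from h import *
from scipy.optimize import least_squares
c=lambda u,v:(u/4+210,v/4+110)
for nm,uv,z in [("bl",(255,150),.17),("br",(473,170),.17),("fr",(456,347),.17),("fl",(232,328),.17)]: print(nm,atz("top",c(*uv),z).round(4))
T=[((315,402),None),((311,441),(-.133,.023,.11)),((363,445),(-.133,-.023,.11))]
obs=[(c(311,441),(-.133,.023,.107)),(c(363,445),(-.133,-.023,.107))]
for p,_ in obs: print("tab",atz("top",p,.107).round(4))
s=lambda x:(np.array(x))
print("tabmid", atz("top",c(337,424),.11).round(4), atz("side",(306,188),.11).round(4))
E
python3 fit.py
python3 - <<'E'
import cv2
b=cv2.imread("pics/side0.png")
cv2.imwrite("pics/s1.png",cv2.resize(b[120:250,280:400],None,fx=4.5,fy=4.5,interpolation=2))
E
```

```text
bl [0.6653 0.1769 0.17  ]
br [ 0.6523 -0.0099  0.17  ]
fr [0.4977 0.0006 0.17  ]
fl [0.509  0.1881 0.17  ]
tab [0.4246 0.1241 0.107 ]
tab [0.4223 0.079  0.107 ]
tabmid [0.4396 0.102  0.11  ] [0.4459 0.0935 0.11  ]
```

View pics/s1.png

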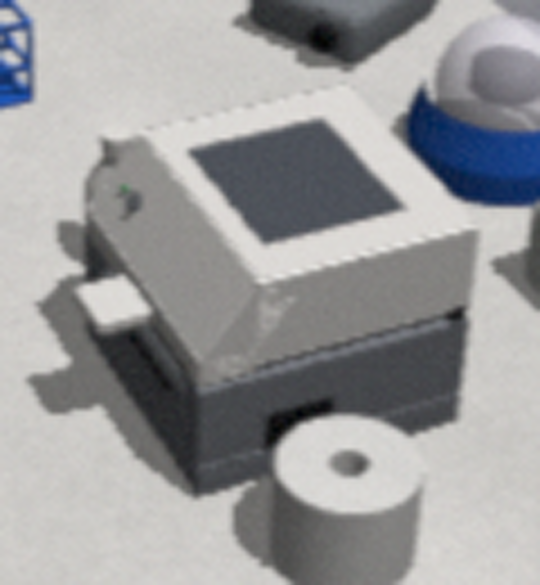

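```bash
cat > fit.py <<'E'
from h import *
from scipy.optimize import least_squares
c=lambda u,v:(u/4+210,v/4+110); s=lambda u,v:(u/4.5+280,v/4.5+120)
D=[("top",c(311,441),(-.133,.023,.107)),("top",c(363,445),(-.133,-.023,.107)),
("side",s(80,285),(-.133,.023,.11)),("side",s(108,325),(-.133,-.023,.107)),
("side",s(197,493),(-.095,-.098,0)),("side",s(458,418),(.108,-.098,0)),("side",s(200,388),(-.095,-.098,.095)),("side",s(478,232),(.108,-.095,.168)),("side",s(345,88),(.108,.095,.168)),
("top",c(255,150),(.108,.094,.17)),("top",c(473,170),(.108,-.094,.17))]
def pt(p,P): return np.array([p[0],p[1],0])+R.from_euler("z",p[2]).apply(P)
def res(p): return np.concatenate([(proj(n,pt(p,P))[0]-uv) for n,uv,P in D])
r=least_squares(res,[.556,.093,-.067],loss="soft_l1")
if __name__=="__main__":
    print(r.x.round(4)); print(res(r.x).reshape(-1,2).round(2))
    for P in [(-.12,0,.104),(.097,0,.1),(.012,.018,.114),(.012,.043,.114)]: print(P,pt(r.x,P).round(4))
E
python3 fit.py
python3 - <<'E'
from h import *
o=monitor.get_obs(); print(rot(o["eef_rot"]).as_matrix().round(3), o["time_s"])
E
```

```text
[ 0.5595  0.0929 -0.0721]
[[-0.32 -1.14]
 [-0.13 -0.85]
 [-1.73  0.6 ]
 [-2.02  1.06]
 [-0.28  2.68]
 [ 0.05  2.01]
 [-0.26  1.73]
 [ 0.45 -0.68]
 [-0.06 -0.09]
 [-0.45 -2.44]
 [-0.32 -2.31]]
(-0.12, 0, 0.104) [0.4398 0.1015 0.104 ]
(0.097, 0, 0.1) [0.6563 0.0859 0.1   ]
(0.012, 0.018, 0.114) [0.5728 0.11   0.114 ]
(0.012, 0.043, 0.114) [0.5746 0.1349 0.114 ]
[[-0.922  0.387 -0.   ]
 [ 0.387  0.922  0.   ]
 [ 0.    -0.    -1.   ]] 1.2
```

```bash
cat > plan.py <<'E'
from fit import *
X=r.x
def target(P,tilt,yaw0=0):  # P printer frame grasp pt, tilt deg (fingers toward +x), yaw0=0: jaws along y ; 1: jaws along x
    Rz=R.from_euler("z",X[2]); B=R.from_matrix(np.array([[-1,0,0],[0,1,0],[0,0,-1.]]).T)
    A=Rz*R.from_euler("y",-np.radians(tilt))*B
    if yaw0: A=A*R.from_euler("z",90,degrees=True)
    return pt(X,P)+.011*A.as_matrix()[:,2],A
def show(P,tilt,yaw0=0,base=None):
    o=monitor.get_obs()
    p0,A0=base if base else (np.array(o["eef_pos"]),rot(o["eef_rot"]))
    p,A=target(P,tilt,yaw0)
    print(P,"TCP",p.round(4),"z",A.as_matrix()[:,2].round(2),"shift",(A0.inv().apply(p-p0)/.06).round(2),"turn",np.degrees((A0.inv()*A).as_rotvec()/8).round(2))
    return p,A
E
python3 - <<'E'
from plan import *
o=monitor.get_obs()
show((-.14,0,.175),20)
b=target((-.14,0,.175),20)
show((-.12,0,.104),20,base=b)
E
```

```text
(-0.14, 0, 0.175) TCP [0.4237 0.1027 0.1647] z [ 0.34 -0.02 -0.94] shift [-5.85 -5.27  0.84] turn [-0.41 -2.48 -2.31]
(-0.12, 0, 0.104) TCP [0.4436 0.1013 0.0937] z [ 0.34 -0.02 -0.94] shift [0.09 0.   1.23] turn [0. 0. 0.]
```

Request:
move_arm([
  [[-1,-0.9,0],[-0.1,-0.5,-0.5],100],
  [[-2,-1.8,0],[-0.2,-1,-1],100],
  [[-3,-2.7,0],[-0.3,-1.5,-1.5],100],
  [[-4,-3.6,0],[-0.4,-2,-2],100],
  [[-5,-4.5,0.3],[-0.41,-2.48,-2.31],100],
  [[-5.85,-5.27,0.6],[-0.41,-2.48,-2.31],100],
  [[-5.85,-5.27,0.84],[-0.41,-2.48,-2.31],100],
  [[-5.85,-5.27,0.84],[-0.41,-2.48,-2.31],100],
  [[-5.85,-5.27,0.84],[-0.41,-2.48,-2.31],100],
  [[-5.85,-5.27,0.84],[-0.41,-2.48,-2.31],100],
])

```text
time_s: 2.45
eef_pos: [0.4237, 0.1028, 0.165]
eef_rot: [0.174, 0.036, 0.984, -0.006]
wrist_force: [-0.2, -0.2, -0.2]
opening: 0.998
```

Run:
```python
from plan import *
show((-.12,0,.104),20)
o=monitor.get_obs(); print(o["time_s"],o["q"].round(2))
a=viewer.camera("top")[110:260,210:410]; b=viewer.camera("side")[100:250,260:400]
cv2.imwrite("pics/p3.png",np.hstack([cv2.resize(a,(520,390),interpolation=2),cv2.resize(b,(280,300),interpolation=2) if 0 else cv2.resize(b,(280,390))]))
```

```text
(-0.12, 0, 0.104) TCP [0.4436 0.1013 0.0937] z [ 0.34 -0.02 -0.94] shift [ 0.1  -0.    1.23] turn [ 0.    0.   -0.01]
2.45 [-0.02 -0.36  2.25 -0.02  0.9  -1.51]
```

View pics/p3.png

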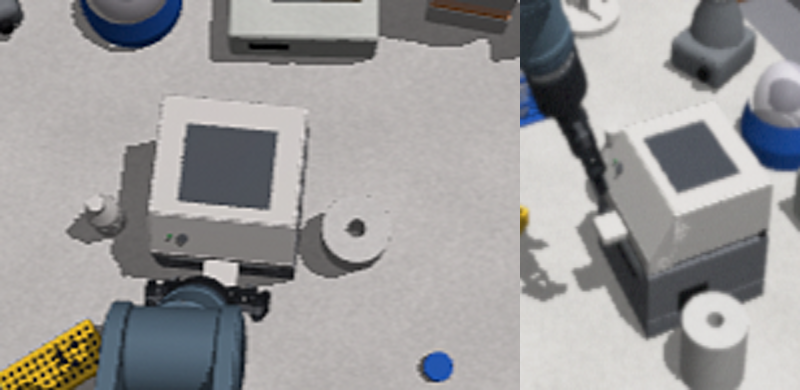

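Run:
```python
from plan import *
p=np.array([.4237,.1028,.165]); A=rot(monitor.get_obs()["eef_rot"]).as_matrix()
f=np.array([2.6,2.6])
for k in(0,-.03,-.06): print(k,((proj("top",p+A[:,2]*k)[0]-[210,110])*f).round(1), [(float(v)) for v in ((proj("top",p+A[:,2]*k+A[:,1]*s*.05)[0]-[210,110])[0]*2.6 for s in(1,-1))])
print(((proj("top",pt(X,(-.12,0,.11)))[0]-[210,110])*f).round(1))
```

```text
0 [214.7 281.1] [175.68019759443396, 253.71312497163234]
-0.03 [212.  285.8] [172.01931380805388, 251.95937357023132]
-0.06 [209.1 290.7] [168.1747190523756, 250.11746713553515]
[219.4 275.4]
```

Request:
move_arm([
  [[0.1,0,0.4],[0,0,0],100],
  [[0.1,0,0.8],[0,0,0],100],
  [[0.1,0,1.1],[0,0,0],100],
  [[0.1,0,1.23],[0,0,0],100],
  [[0.1,0,1.23],[0,0,0],100],
  [[0.1,0,1.23],[0,0,0],40],
  [[0.1,0,1.23],[0,0,0],40],
  [[0.1,0,1.23],[0,0,0],40],
  [[0.1,0,1.23],[0,0,0],40],
  [[0.1,0,1.23],[0,0,0],40],
])

```text
time_s: 3.8
eef_pos: [0.4452, 0.1002, 0.096]
eef_rot: [0.176, 0.035, 0.984, -0.007]
wrist_force: [-11.5, -7.7, 20.3]
opening: 0.402
```

Run:
```python
from plan import *
o=monitor.get_obs(); print(o["wrist_force"],o["torque"],o["opening"])
a=viewer.camera("top")[150:230,250:350]; b=viewer.camera("side")[140:230,270:370]
cv2.imwrite("pics/p4.png",np.hstack([cv2.resize(a,(400,320),interpolation=2),cv2.resize(b,(356,320),interpolation=2)]))
```

```text
[-11.54558462  -7.69718341  20.32694748] [-1.13501156  0.80015777 -0.39823778] 0.40187714752948617
```

View pics/p4.png

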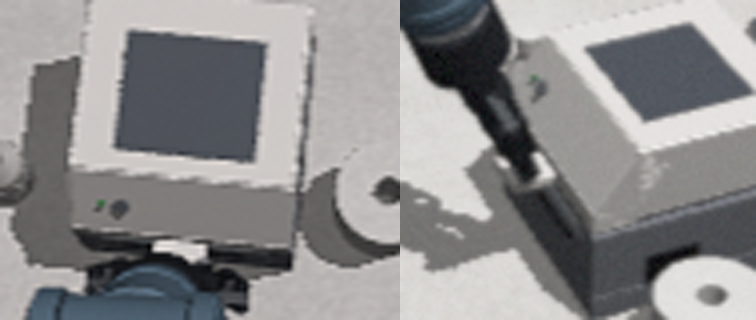

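Request:
move_arm([
  [[0,0,-0.25],[0,0,0],40],
  [[0,0,-0.5],[0,0,0],100],
  [[0.07,0,-0.5],[0,0,0],100],
  [[0.07,0,-0.5],[0,0,0],100],
  [[0.07,0,-0.5],[0,0,0],100],
  [[0.07,0,-0.5],[0,0,0],100],
  [[0.07,0,-0.1],[0,0,0],100],
  [[0.07,0,0.1],[0,0,0],100],
  [[0.07,0,0.24],[0,0,0],100],
  [[0.07,0,0.24],[0,0,0],100],
])

```text
time_s: 5.15
eef_pos: [0.444, 0.1012, 0.0778]
eef_rot: [0.173, 0.035, 0.984, -0.006]
wrist_force: [-0.0, 0.1, -0.2]
opening: 1.004
```

Request:
move_arm([
  [[0,0,0],[0,0,0],70],
  [[0,0,0],[0,0,0],50],
  [[0,0,0],[0,0,0],30],
  [[0,0,0],[0,0,0],30],
  [[0,0,0],[0,0,0],30],
])

```text
time_s: 5.78
eef_pos: [0.4446, 0.1026, 0.0796]
eef_rot: [0.174, 0.035, 0.984, -0.005]
wrist_force: [-7.8, 9.3, 12.0]
opening: 0.521
```

```bash
cat > swing.py <<'E'
from plan import *
import sys
def table(t0,ths,rv=(-.221,.004),A=None):
    A=A or target((0,0,0),20)[1]
    f=lambda t:np.array([rv[0]*np.cos(t)+rv[1]*np.sin(t),0,-rv[0]*np.sin(t)+rv[1]*np.cos(t)])
    for t in ths:
        d=R.from_euler("z",X[2]).apply(f(t)-f(t0)); print(round(t,2),(A.inv().apply(d)/.06).round(2).tolist())
E
python3 - <<'E'
from swing import *
table(0,[.08,.16,.24,.32,.4,.48])
print(); table(.48,[.56+.08*i for i in range(10)])
print(); table(1.28,[1.36,1.44,1.52,1.58,1.64,1.70,1.75])
E
```

```text
0.08 [-0.12, -0.0, -0.27]
0.16 [-0.25, 0.0, -0.53]
0.24 [-0.41, 0.0, -0.78]
0.32 [-0.59, 0.0, -1.01]
0.4 [-0.79, -0.0, -1.23]
0.48 [-1.0, -0.0, -1.44]

0.56 [-0.23, -0.0, -0.19]
0.64 [-0.47, -0.0, -0.35]
0.72 [-0.73, -0.0, -0.5]
0.8 [-0.99, 0.0, -0.63]
0.88 [-1.27, -0.0, -0.73]
0.96 [-1.55, 0.0, -0.81]
1.04 [-1.84, -0.0, -0.87]
1.12 [-2.13, 0.0, -0.91]
1.2 [-2.43, -0.0, -0.92]
1.28 [-2.72, 0.0, -0.91]

1.36 [-0.29, 0.0, 0.03]
1.44 [-0.58, -0.0, 0.09]
1.52 [-0.87, -0.0, 0.17]
1.58 [-1.07, -0.0, 0.25]
1.64 [-1.28, -0.0, 0.33]
1.7 [-1.47, -0.0, 0.43]
1.75 [-1.63, -0.0, 0.53]
```

Request:
move_arm([
  [[-0.06,0,-0.13],[0,0,0],30],
  [[-0.12,0,-0.27],[0,0,0],30],
  [[-0.25,0,-0.53],[0,0,0],30],
  [[-0.41,0,-0.78],[0,0,0],30],
  [[-0.59,0,-1.01],[0,0,0],30],
  [[-0.79,0,-1.23],[0,0,0],30],
  [[-1.0,0,-1.44],[0,0,0],30],
  [[-1.0,0,-1.44],[0,0,0],30],
])

```text
time_s: 6.78
eef_pos: [0.4732, 0.1005, 0.1819]
eef_rot: [0.176, 0.036, 0.984, -0.004]
wrist_force: [13.4, 7.6, -9.9]
opening: 0.516
```

Run:
```python
from plan import *
o=monitor.get_obs(); print(o["wrist_force"],o["torque"],o["opening"])
p=o["eef_pos"]; c=R.from_euler("z",-X[2]).apply(p-[X[0],X[1],0]); print("TCP printer",c.round(4))
a=viewer.camera("top")[120:240,230:370]; b=viewer.camera("side")[100:230,270:400]
cv2.imwrite("pics/p5.png",np.hstack([cv2.resize(a,(420,360),interpolation=2),cv2.resize(b,(360,360),interpolation=2)]))
```

```text
[13.363259    7.58656102 -9.9369505 ] [ 1.30369397 -0.82858224  0.42746635] 0.5160228349784889
TCP printer [-0.0867  0.0014  0.1819]
```

View pics/p5.png

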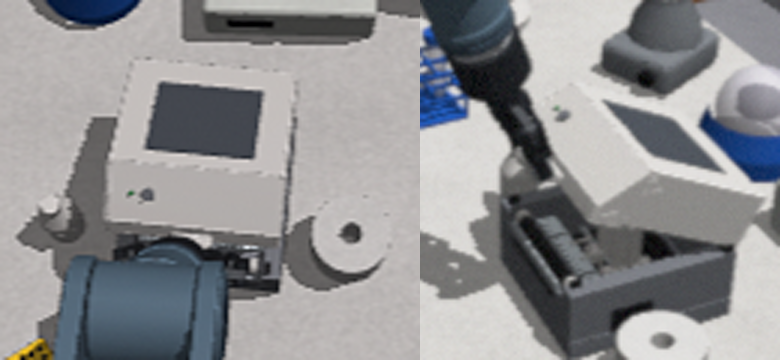

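Request:
move_arm([
  [[-0.24,0,-0.15],[0,0,0],30],
  [[-0.48,0,-0.3],[0,0,0],30],
  [[-0.74,0,-0.45],[0,0,0],30],
  [[-1.0,0,-0.58],[0,0,0],30],
  [[-1.28,0,-0.68],[0,0,0],30],
  [[-1.56,0,-0.76],[0,0,0],30],
  [[-1.84,0,-0.82],[0,0,0],30],
  [[-2.13,0,-0.86],[0,0,0],30],
  [[-2.43,0,-0.87],[0,0,0],30],
  [[-2.72,0,-0.86],[0,0,0],30],
])

```text
time_s: 8.12
eef_pos: [0.6058, 0.0908, 0.2841]
eef_rot: [0.172, 0.036, 0.984, -0.005]
wrist_force: [-0.2, 5.4, -5.6]
opening: 0.501
```

Run:
```python
from plan import *
o=monitor.get_obs(); print(o["wrist_force"],o["torque"],o["opening"],o["q"].round(2))
p=o["eef_pos"]; c=R.from_euler("z",-X[2]).apply(p-[X[0],X[1],0]); print("TCP printer",c.round(4))
```

```text
[-0.17879846  5.37766429 -5.5516763 ] [1.00128044 0.73103318 0.75990087] 0.5011432571704402 [-0.04 -0.03  1.73 -0.01  1.09 -1.54]
TCP printer [0.0463 0.0012 0.2841]
```

Request:
move_arm([
  [[-0.29,0,0.04],[0,0,0],30],
  [[-0.58,0,0.11],[0,0,0],30],
  [[-0.87,0,0.19],[0,0,0],30],
  [[-1.07,0,0.27],[0,0,0],30],
  [[-1.28,0,0.35],[0,0,0],30],
  [[-1.38,0,0.4],[0,0,0],30],
  [[-1.47,0,0.45],[0,0,0],30],
  [[-1.55,0,0.5],[0,0,0],30],
  [[-1.61,0,0.53],[0,0,0],30],
  [[-1.61,0,0.53],[0,0,0],30],
])

```text
time_s: 9.38
eef_pos: [0.7081, 0.0821, 0.2877]
eef_rot: [0.174, 0.035, 0.984, -0.006]
wrist_force: [1.0, 0.1, 1.2]
opening: 0.297
```

Run:
```python
from plan import *
o=monitor.get_obs(); print(o["wrist_force"],o["torque"],o["opening"],o["q"].round(2))
p=o["eef_pos"]; c=R.from_euler("z",-X[2]).apply(p-[X[0],X[1],0]); print("TCP printer",c.round(4))
```

```text
[0.96935007 0.10591987 1.24737686] [ 0.01490153 -0.01752901  0.00543151] 0.2974291468381481 [-0.05  0.2   1.48 -0.01  1.11 -1.54]
TCP printer [ 0.1489 -0.      0.2877]
```

Run:
```python
from plan import *
a=viewer.camera("top")[90:230,230:370]; b=viewer.camera("side")[60:210,270:420]
cv2.imwrite("pics/p6.png",np.hstack([cv2.resize(a,(380,380),interpolation=2),cv2.resize(b,(400,380),interpolation=2)]))
```

```text
(no output)
```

View pics/p6.png

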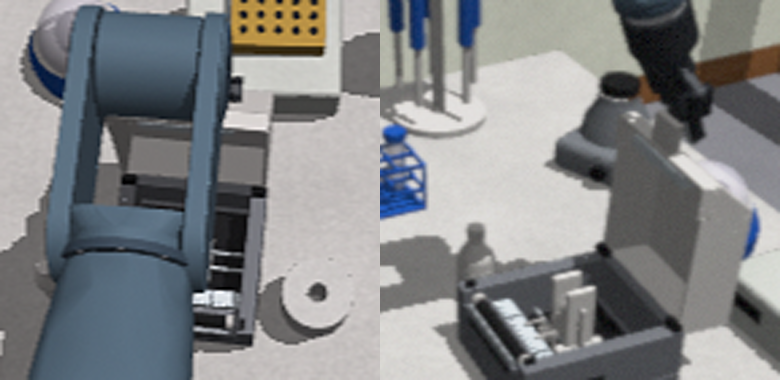

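Request:
move_arm([
  [[-0.3,0,0.0],[0,0,0],30],
  [[-0.4,0,-0.38],[0,0,0],30],
  [[-0.55,0,-0.85],[0,0,0],30],
  [[-0.74,0,-1.35],[0,0,0],30],
  [[-0.9,0,-1.8],[0,0,0],30],
  [[-0.9,0,-1.8],[0,0,0],30],
])

```text
time_s: 10.22
eef_pos: [0.7221, 0.0812, 0.4109]
eef_rot: [0.176, 0.035, 0.984, -0.006]
wrist_force: [-0.0, 0.8, -0.0]
opening: 0.302
```

Run:
```python
from plan import *
o=monitor.get_obs(); print(o["wrist_force"],o["time_s"])
print("tab@1.75",proj("side",pt(X,(.097+.038,0,.1+.213))))
b=viewer.camera("side")
b=b[60:210,270:420]
cv2.imwrite("pics/p7.png",cv2.resize(b,(450,450),interpolation=2))
# model: tab edges for angle th: tab tip corners r=.230, thickness 12
for th in(1.4,1.5,1.6,1.7,1.75):
    f=lambda r,h,y:pt(X,(.097-r*np.cos(th)+h*np.sin(th),y,.1+r*np.sin(th)+h*np.cos(th)))
    print(th,[((proj("side",f(r,h,y))[0]-[270,60])*3).round().tolist() for r,h,y in((.230,-.002,.023),(.230,-.002,-.023),(.230,.01,-.023),(.19,0,.095),(.19,0,-.095))])
```

```text
[-0.04191863  0.81510671 -0.02624768] 10.225
tab@1.75 [[383.07182261 110.8786639 ]]
1.4 [[257.0, 145.0], [280.0, 167.0], [291.0, 162.0], [229.0, 146.0], [322.0, 238.0]]
1.5 [[278.0, 138.0], [301.0, 159.0], [313.0, 156.0], [246.0, 141.0], [340.0, 231.0]]
1.6 [[299.0, 133.0], [323.0, 154.0], [334.0, 152.0], [263.0, 137.0], [358.0, 227.0]]
1.7 [[320.0, 130.0], [344.0, 151.0], [354.0, 150.0], [279.0, 135.0], [375.0, 224.0]]
1.75 [[330.0, 129.0], [354.0, 150.0], [364.0, 150.0], [287.0, 135.0], [384.0, 223.0]]
```

View pics/p7.png

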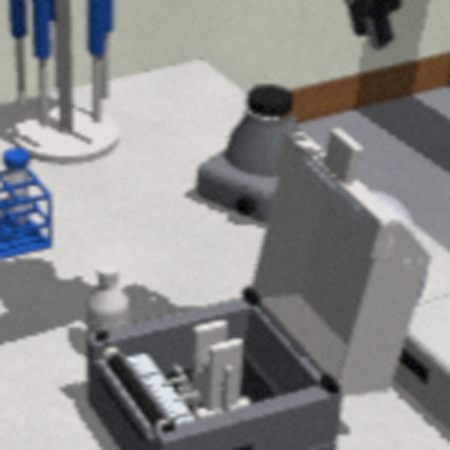

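Run:
```python
from plan import *
for n in("side","top"):
  viewer.camera(n)
  for t in("left_grip","right_grip"):
    for x in spotter.outline_of(n,t)[:2]:
        ys,xs=np.nonzero(x["region"]); print(n,t,round(x["score"],2),np.array(x["centre"])*[640,400],xs.min(),xs.max(),ys.min(),ys.max())
for y in(.018,-.018):
    print(y,[proj(n,pt(X,(.012+dx,y+dy,.13)))[0].round(1).tolist() for n in("side","top") for dx in(-.018,.018) for dy in (-.005,.005)])
b=target((.012,.018,.3),0,1); show((.012,.018,.3),0,1)
show((.012,.018,.16),0,1,base=b);show((.012,.018,.102),0,1,base=b)
```

```text
side left_grip 0.53 [334.208 183.48 ] 330 344 168 192
side left_grip 0.15 [478.784 330.4  ] 447 508 306 355
side right_grip 0.58 [340.288 186.08 ] 328 352 173 199
0.018 [[335.5, 170.7], [334.1, 169.0], [345.9, 168.1], [344.5, 166.4], [293.9, 182.3], [291.1, 182.1], [295.1, 172.4], [292.2, 172.1]]
-0.018 [[340.7, 177.1], [339.2, 175.3], [351.3, 174.3], [349.8, 172.6], [304.2, 183.3], [301.4, 183.1], [305.4, 173.3], [302.5, 173.1]]
(0.012, 0.018, 0.3) TCP [0.5728 0.11   0.289 ] z [ 0.  0. -1.] shift [3.01 0.3  0.98] turn [ 1.95  1.95 11.13]
(0.012, 0.018, 0.16) TCP [0.5728 0.11   0.149 ] z [ 0.  0. -1.] shift [0.   0.   2.33] turn [0. 0. 0.]
(0.012, 0.018, 0.102) TCP [0.5728 0.11   0.091 ] z [ 0.  0. -1.] shift [0.  0.  3.3] turn [0. 0. 0.]
```

Request:
move_arm([
  [[0.5,0.03,-0.17],[0.2,0.2,1.1],60],
  [[1.0,0.1,-0.34],[0.4,0.4,2.2],80],
  [[1.5,0.15,-0.5],[0.6,0.6,3.3],100],
  [[2.0,0.2,-0.6],[0.8,0.8,4.5],100],
  [[2.35,0.3,-0.6],[1.0,1.0,5.6],100],
  [[2.5,0.3,-0.4],[1.2,1.2,6.8],100],
  [[2.6,0.3,-0.1],[1.4,1.4,8.0],100],
  [[2.8,0.3,0.3],[1.6,1.6,9.2],100],
  [[3.0,0.3,0.7],[1.8,1.8,10.4],100],
  [[3.01,0.3,0.98],[1.95,1.95,11.13],100],
])

```text
time_s: 11.82
eef_pos: [0.5727, 0.1099, 0.2884]
eef_rot: [-0.001, 0.734, 0.68, -0.0]
wrist_force: [0.5, -0.3, 0.9]
opening: 0.998
```

Run:
```python
from plan import *
show((.012,.018,.16),0,1);show((.012,.018,.102),0,1)
print(monitor.get_obs()["q"].round(2),monitor.get_obs()["wrist_force"])
```

```text
(0.012, 0.018, 0.16) TCP [0.5728 0.11   0.149 ] z [ 0.  0. -1.] shift [-0.    0.    2.32] turn [-0.01 -0.01 -0.03]
(0.012, 0.018, 0.102) TCP [0.5728 0.11   0.091 ] z [ 0.  0. -1.] shift [-0.    0.    3.29] turn [-0.01 -0.01 -0.03]
[-0.01  0.15  1.5   0.    1.5   0.06] [ 0.46474432 -0.31162942  0.87041543]
```

Request:
move_arm([
  [[0,0,0.8],[0,0,0],100],
  [[0,0,1.6],[0,0,0],100],
  [[0,0,2.2],[0,0,0],100],
  [[0,0,2.6],[0,0,0],100],
  [[0,0,2.9],[0,0,0],100],
  [[0,0,3.15],[0,0,0],100],
  [[0,0,3.3],[0,0,0],100],
  [[0,0,3.3],[0,0,0],100],
])

```text
time_s: 12.82
eef_pos: [0.574, 0.1099, 0.0923]
eef_rot: [0.001, 0.732, 0.681, 0.001]
wrist_force: [-0.7, -0.5, -1.1]
opening: 1.0
```

Request:
move_arm([
  [[0,0,0],[0,0,0],60],
  [[0,0,0],[0,0,0],45],
  [[0,0,0],[0,0,0],20],
  [[0,0,0],[0,0,0],20],
  [[0,0,0],[0,0,0],20],
  [[0,0,0],[0,0,0],20],
])

```text
time_s: 13.58
eef_pos: [0.5714, 0.1102, 0.0935]
eef_rot: [-0.001, 0.732, 0.681, -0.001]
wrist_force: [-14.1, -0.5, 13.8]
opening: 0.404
```

```bash
cat > st.py <<'E'
from plan import *
o=monitor.get_obs(); rz=R.from_euler("z",-X[2]); 
print(o["time_s"],"F printer",rz.apply(o["wrist_force"]).round(2),"M",rz.apply(o["torque"]).round(2),"open",o["opening"].round(3),"TCP printer mm",(1e3*rz.apply(o["eef_pos"]-[X[0],X[1],0])).round(2))
E
python3 st.py
```

```text
Traceback (most recent call last):
  File "st.py", line 3, in <module>
    print(o["time_s"],"F printer",rz.apply(o["wrist_force"]).round(2),"M",rz.apply(o["torque"]).round(2),"open",o["opening"].round(3),"TCP printer mm",(1e3*rz.apply(o["eef_pos"]-[X[0],X[1],0])).round(2))
                                                                                                                ^^^^^^^^^^^^^^^^^^
AttributeError: 'float' object has no attribute 'round'
```

```bash
sed -i 's/o\["opening"\].round(3)/round(o["opening"],3)/' st.py; python3 st.py
```

```text
13.575 F printer [-14.07  -1.54  13.82] M [-0.16  2.13  0.01] open 0.404 TCP printer mm [10.59 18.12 93.46]
```

Request:
move_arm([
  [[0.05,0,0],[0,0,0],20],
  [[0.1,0,0],[0,0,0],20],
  [[0.15,0,0],[0,0,0],20],
  [[0.2,0,0],[0,0,0],20],
  [[0.2,0,0],[0,0,0],20],
  [[0.2,0,0],[0,0,0],20],
])

```text
time_s: 14.32
eef_pos: [0.5722, 0.1207, 0.0934]
eef_rot: [-0.0, 0.732, 0.681, -0.002]
wrist_force: [-15.4, -6.0, 14.6]
opening: 0.406
```

```bash
python3 st.py
```

```text
14.325 F printer [-14.93  -7.12  14.56] M [-1.15  2.22  0.07] open 0.406 TCP printer mm [10.63 28.6  93.45]
```

Request:
move_arm([
  [[0.05,0,0],[0,0,0],20],
  [[0.1,0,0],[0,0,0],20],
  [[0.15,0,0],[0,0,0],20],
  [[0.2,0,0],[0,0,0],20],
  [[0.2,0,0],[0,0,0],20],
  [[0.2,0,0],[0,0,0],20],
])

```text
time_s: 15.08
eef_pos: [0.573, 0.132, 0.0935]
eef_rot: [-0.0, 0.732, 0.681, -0.003]
wrist_force: [-15.5, -8.1, 14.6]
opening: 0.406
```

```bash
python3 st.py
```

```text
15.075 F printer [-14.83  -9.21  14.64] M [-1.53  2.26  0.04] open 0.406 TCP printer mm [10.65 39.96 93.47]
```

Request:
move_arm([
  [[0.03,0,0],[0,0,0],20],
  [[0.055,0,0],[0,0,0],20],
  [[0.055,0,0],[0,0,0],20],
  [[0.055,0,0],[0,0,0],20],
])

```text
time_s: 15.58
eef_pos: [0.5733, 0.135, 0.0935]
eef_rot: [-0.0, 0.732, 0.681, -0.003]
wrist_force: [-15.5, -9.1, 15.3]
opening: 0.403
```

```bash
python3 st.py
python3 - <<'E'
from plan import *
b=viewer.camera("side"); cv2.imwrite("pics/side_end.png",b); a=viewer.camera("top"); cv2.imwrite("pics/top_end.png",a)
old=cv2.resize(cv2.imread("pics/p7.png"),(150,150),interpolation=cv2.INTER_AREA)
crop=lambda im:cv2.resize(im,None,fx=8,fy=8,interpolation=2)
o=old[160-60:215-60,300-270:375-270-27]; n=b[160:215,300:348]
# draw predicted mark positions
cv2.imwrite("pics/p8.png",np.hstack([crop(o),crop(n)]))
for P in[(-.045,.038,.069),(-.045,-.038,.069),(-.035,-.038,.069),(-.055,-.038,.069),(.012-.018,-.038,.13),(.012+.018,-.048,.13)]: print(P,((proj("side",pt(X,P))[0]-[300,160])*8+[384,0]).round())
E
```

```text
15.575 F printer [-14.79 -10.21  15.26] M [-1.75  2.23  0.05] open 0.403 TCP printer mm [10.67 42.98 93.46]Traceback (most recent call last):
  File "<stdin>", line 7, in <module>
    return _nx.concatenate(arrs, 1, dtype=dtype, casting=casting)
           ~~~~~~~~~~~~~~~^^^^^^^^^^^^^^^^^^^^^^^^^^^^^^^^^^^^^^^
ValueError: all the input array dimensions except for the concatenation axis must match exactly, but along dimension 0, the array at index 0 has size 400 and the array at index 1 has size 440
```

Run:
```python
from plan import *
b=cv2.imread("pics/side_end.png")
old=cv2.resize(cv2.imread("pics/p7.png"),(150,150),interpolation=cv2.INTER_AREA)
crop=lambda im:cv2.resize(im,None,fx=7,fy=7,interpolation=2)
o=old[100:150,30:87]; n=b[160:210,300:357]
cv2.imwrite("pics/p8.png",np.hstack([crop(o),crop(n)]))
for P in[(-.045,.038,.069),(-.045,-.038,.069),(-.035,-.038,.069),(-.055,-.038,.069),(-.006,-.038,.13),(.03,-.048,.13),(-.006,-.048,.13)]: print(P,((proj("side",pt(X,P))[0]-[300,160])*7+[399,0]).round())
```

```text
(-0.045, 0.038, 0.069) [541. 176.]
(-0.045, -0.038, 0.069) [613. 272.]
(-0.035, -0.038, 0.069) [634. 267.]
(-0.055, -0.038, 0.069) [592. 278.]
(-0.006, -0.038, 0.13) [699. 138.]
(0.03, -0.048, 0.13) [785. 132.]
(-0.006, -0.048, 0.13) [710. 151.]
```

View pics/p8.png

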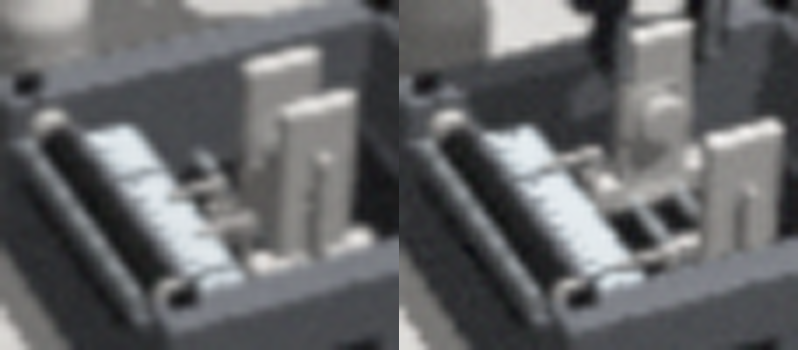

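Run:
```python
from plan import *
b=cv2.imread("pics/side_end.png",0).astype(np.float32)
o=cv2.resize(cv2.imread("pics/p7.png",0),(150,150),interpolation=cv2.INTER_AREA).astype(np.float32)[100:150,30:90]
n=b[160:210,300:360]
def ecc(x0,y0,x1,y1,gdx,gdy):
    m=np.zeros(o.shape,np.uint8); m[y0:y1,x0:x1]=255
    W=np.float32([[1,0,gdx],[0,1,gdy]])
    c,W=cv2.findTransformECC(o,n,W,cv2.MOTION_TRANSLATION,(3,200,1e-5),m,1); return round(c,3),W[:,2]
def J(P,y):
    return proj("side",pt(X,np.add(P,(0,y,0))))[0]-proj("side",pt(X,P))[0]
print("static",ecc(2,12,25,45,0,0))
for box in((38,11,53,24),(38,11,53,33),(42,12,53,30)): print("right plate",ecc(*box,4,5))
for d in(.02,.023,.025,.027): print(d,J((.012,-.018,.12),-d).round(2))
for box in((34,6,46,13),): print("left",ecc(*box,-3.5,-4.4))
print(J((.012,.018,.12),.025).round(2))
```

```text
static (0.976, array([0.04372799, 0.1074497 ], dtype=float32))Traceback (most recent call last):
  File "<stdin>", line 12, in <module>
  File "<stdin>", line 8, in ecc
cv2.error: OpenCV(4.12.0) /io/opencv/modules/video/src/ecc.cpp:589: error: (-7:Iterations do not converge) The algorithm stopped before its convergence. The correlation is going to be minimized. Images may be uncorrelated or non-overlapped in function 'findTransformECC'
```

Run:
```python
from plan import *
b=cv2.imread("pics/side_end.png",0)
o=cv2.resize(cv2.imread("pics/p7.png",0),(150,150),interpolation=cv2.INTER_AREA)[100:150,30:90]
n=b[160:210,300:360]; k=10
O,N=[cv2.resize(x,None,fx=k,fy=k,interpolation=2) for x in(o,n)]
def tm(x0,y0,x1,y1):
    t=O[y0*k:y1*k,x0*k:x1*k]; r=cv2.matchTemplate(N,t,cv2.TM_CCOEFF_NORMED); _,v,_,l=cv2.minMaxLoc(r); return round(v,3),l[0]/k-x0,l[1]/k-y0
print("static",tm(2,12,25,45))
for box in((39,12,52,24),(39,12,52,31),(41,12,52,28)): print("right",tm(*box))
print("left",tm(34,6,47,12))
def J(P,y): return (proj("side",pt(X,np.add(P,(0,y,0))))[0]-proj("side",pt(X,P))[0]).round(2)
for d in(.022,.025,.028): print(d,J((.012,-.018,.12),-d),J((.012,.018,.12),d))
```

```text
static (0.976, 0.0, 0.09999999999999964)
right (0.906, 4.0, 4.5)
right (0.896, 3.8999999999999986, 4.399999999999999)
right (0.943, 3.8999999999999986, 4.5)
left (0.942, 9.100000000000001, 10.5)
0.022 [3.28 3.94] [-3.11 -3.74]
0.025 [3.73 4.48] [-3.53 -4.24]
0.028 [4.19 5.03] [-3.95 -4.74]
```

```bash
python3 - <<'E'
from bench import workorder
print(workorder.hand_in())
E
python3 st.py
```

```text
the job is handed in; nothing more can be done
None
the job is handed in; nothing more can be done
```

The cover is open on its stop, and the arm is holding the roll holders at the long marks. I handed the job in at about 15.7 s of the 48 s.

- **Cover:** My first pinch on the tab was too shallow and pressed on its top with about 20 N. I let go, went 15 mm deeper and gripped it properly. The tab slipped out of the fingers somewhere past 1.28 rad, so the cover fell back the last part by itself. In the side picture afterwards, the tab and front corners match the 1.75 rad stop to within a pixel or two.
- **Holders:** I gripped the left holder and pulled it outwards, moving the gripper 24.9 mm from rest. The spring pull was about 10 N, against the 12 N you gave for the marks. That is slightly low, but the force grew steadily as I pulled.
- **Marks check:** In the side picture, the visible right holder moved by what 24–26 mm of travel predicts, and both pointers look in line with their long marks. An automatic match on the left holder gave a wrong result because the gripper hid it, so I ignored it. The camera shows only about 2 mm per pixel, so the 24.9 mm depends mainly on the arm's own position reading.
- **Other things on the bench:** The arm's path kept clear of them and I saw no sign of contact. I did not measure their positions again at the end.

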